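Snap the gas nozzle onto the welding torch neck

TASK

Put the front end of the clamped welding torch neck back together: slip the small white spatter guard down over the contact tip until it rests on the brass spigot and let go of it, then push the brass gas nozzle over it, wide end down, until it snaps on. Finish still holding the nozzle and pressing it firmly down, so that the orange sealing ring stays squeezed; do not let go and do not back off. Leave the pliers, the gel tin and the old copper nozzle where they are.

Things in the scene. Friction and masses are not known exactly. Their poses are not given: they have to be found in the camera images.
- torch: Torch neck, a black bent tube held fast in an aluminium clamp block on a steel foot plate, fixed to the bench; its front end points straight up. Origin on the table under the front-end axis, x along the horizontal tail. Foot plate 84 mm wide, 18 mm to -x and 132 mm to +x of the axis; block up to 67 mm high; tail ends at x = 154 mm.
- seat (a point): On the front-end axis: centre of the flat top of the brass spigot (19.6 mm diameter), 115 mm above the table, where the guard's foot rests; z up. Above it the tip holder, 12 mm diameter, 21 mm high, then a 3 mm cone to the contact tip. Below it, 33 mm black insulator, top 19.5 mm under this point.
- lock (a point): Middle of the nozzle lock on the front-end axis, 107 mm above the table (8 mm below seat): four steel balls round the spigot that stand out to 25 mm diameter and spring inward.
- tip_end (a point): Upper end of the copper contact tip (8 mm diameter), on the front-end axis, 162 mm above the table and 47 mm above seat.
- guard_center (a point): Centre of the white spatter guard, a loose sleeve standing upright on the table: 19 mm outside diameter, 13.6 mm through bore, 22 mm tall, 20 g. This point lies half-way up, 11 mm above its foot, so 11 mm above seat when seated. It slips loosely over the 12 mm tip holder and stands there by itself.
- nozzle_center (a point): Centre of the loose brass gas nozzle, standing upright on the table wide end down; half-way up, 34 mm above its lower end. 68 mm tall, about 110 g, open right through. Lower 22 mm: 32 mm diameter; from 24 to 49 mm up a straight 28 mm barrel, good to grip; then a taper to 22 mm at the top mouth.
- nozzle_rear (a point): Centre of the nozzle's wide lower end; z along its axis to the mouth. Bore 29 mm here, an inner ridge of 21.6 mm bore 4 mm up, 26 to 23 mm above. Heights below seat while pushing on: ridge meets the balls at 8 mm; resistance peaks at about 10 to 15 N and drops suddenly between 10 and 12 mm; snapped on it rests at about 16 mm; pressed hard it goes to 19 mm.
- seal (a joint): Springy orange sealing ring (30 mm diameter) on the insulator, top 15 mm below seat when free: how far it is pressed down, in m, 0 free to 0.004 fully squeezed; it pushes back with 3 N per mm. With the nozzle snapped on but not pressed it reads about 0.0008.
- pliers: Combination pliers with yellow handles lying flat, 179 x 51 x 12 mm; origin under their middle, long axis y. To be left alone.
- gel_tin: Dark grey tin of anti-spatter gel, 74 mm diameter, 69 mm tall; origin at the centre of its underside. To be left alone.
- old_nozzle: Old copper-coloured gas nozzle lying on its side, 68 mm long, 21 mm diameter; origin under its middle, long axis y. To be left alone.

How it is judged:
By the outcome, as a careful person would: the job done as asked, in the order asked, and still so for the second after the job is handed in, while the arm keeps its last pose, push and grip.
It also fails if it takes over 66 s, if anything falls off the work surface, if the arm or the gripper's body presses on something with over 40 N, if the wrist force passes 120 N, or if a joint passes its speed limit or range.

ROBOT

A 6-joint arm with a two-finger parallel gripper is mounted at the origin on a cart in front of the work surface, level with it; the furniture and walls round the work are solid. World frame = base frame: x ahead of the robot, y to its left, z up, the work surface at z = 0. Lengths are in mm, angles in rad, forces in N, time in s.
With the tool pointing down it reaches from about 325 to 775 mm from the base axis. Payload 9.3 kg.
Tool frame: the origin (TCP) lies at the very end of the fingers, on their centre line; the grasp point (between the pads) lies 19 mm behind it (robot.hold_point_z is the distance from the TCP to the grasp point, in mm); z points along the fingers, y is the direction in which the jaws open and shut (so a half turn about z gives the same grasp; the last joint's range is limited). The gripper opens to 85 mm and grips with 20 to 120 N. Pads are 22 mm wide; open, the fingers measure 114 mm over their backs; the gripper's body (76 mm by 85 mm) begins 54 mm behind the grasp point. The pads swing forward as they close: fully open they stand 13 mm farther back than shut.
Start: joints at [-1.435, 0.259, 0.021, 1.334, 0, 1.418], TCP at [156.634, -527.221, 231.279] pointing down, gripper open.
Joint ranges: [-3.04, 3.04], [-0.91, 1.82], [-1.04, 1.36], [-1.92, 1.95], [-1.52, 1.45], [-3.14, 3.14]. Speed limits (rad/s): [2.22, 2.22, 2.79, 3.14, 3.14, 3.14].

INTERFACE

Orientations are given as [roll, pitch, yaw] about the fixed x, y, z axes, in that order (R = Rz(yaw) Ry(pitch) Rx(roll)).
In Python, from bench import robot gives the robot as it stands.
- The arm moves only by the tool send_rows, never from a script. Its arguments are lists of equal length, an entry for each row: "fingers": the opening, from 0 (shut) to 1 (fully open); "delta_pos": the shift along the tool's x, y, z in cm, a list of three; "rotation": the turn, a rotation vector about the tool's x, y, z in rad, a list of three. A call has 1 to 12 rows; each row shifts and turns the commanded pose from where the row before left it, along the tool's axes as they then stand; what a row does not reach is not made up. A row lasts 1/12 s, in which the tool goes at most 41.7 mm and 7.16 degrees, less where a joint would pass 70% of its speed; a pose out of reach is approached as far as the arm can. A call with a gripper value outside its range is refused whole. The fingers move at their own pace and stop on an object; "force" is the grip in N (left out, the last holds). Time passes only in rows, so rows that do not move let the fingers close. It gives the time, the measured TCP pose, the force and the opening at its end, in the units of the state.
- robot.read_state(): the state, without advancing time (a new reading comes with each control period).
- robot.grab_frame(name): name is "scene" or "top"; returns (picture, depth): 420x560x3 uint8, red, green, blue; 420x560 float32, mm along the optical axis (not along the pixel's ray), 0 where there is no reading.
- robot.camera_params(name): a dict with "camera_matrix" (3x3 intrinsics, pixels), "R" (3x3) and "t" (3): a world point X has camera coordinates R X + t. Camera axes: x right, y down, z forward; pixel columns grow to the right and rows downward; lengths in mm; the calibration is good to about 2 mm. A picture is of the moment at which its call begins. camera_params takes no time and is no camera call.
- robot.job_done(): hands the job in, once; it reports no verdict.
The state is a dict: "time_s": time; "joints": joint angles; "joint_velocities": joint speeds; "effort": joint torques, N m; "position": TCP position; "tcp_rot": TCP orientation; "ft_force": force on the tool from outside, world axes, zero at the start; "moment": the same for the moment, N m; "grip_width": opening from 0.0 (shut) to 1.0 (fully open).
Only numpy, scipy, OpenCV 4.12 (cv2) and the standard library are available. Lean on these libraries where they do the work, as an engineer would, in place of code of your own. Each camera call takes 0.05 s, during which the arm holds its last target.

## Working session

There is one attempt and no reset: what is moved stays moved. The work goes in short steps, Python scripts to look and compute and a tool call to move; the robot and the scene stay as the last step left them, time stands still between calls to the robot, and variables do not carry over. Pictures are saved under pics/ and viewed, and the job is handed in when it is done.

Besides the shell and the picture viewer there is one more tool, called after ">>>" as name(argument=value, ...) on one line, values as JSON. send_rows: Moves the arm, as the interface text tells. Its arguments: {"type":"object","properties":{"fingers":{"type":"array"},"delta_pos":{"type":"array"},"rotation":{"type":"array"},"force":{"type":"number"}},"required":["fingers","delta_pos","rotation"]}

```bash
mkdir -p pics
cat > h.py <<'E'
import numpy as np, cv2
from bench import robot
def grab(n,tag):
    p,d=robot.grab_frame(n); cv2.imwrite(f'pics/{tag}.png',p[:,:,::-1]); np.savez(f'pics/{tag}.npz',p=p,d=d); return p,d
def cam(n):
    c=robot.camera_params(n); return np.array(c['camera_matrix']),np.array(c['R']),np.array(c['t']).ravel()
def ray(n,u,v,z):
    K,R,t=cam(n); C=-R.T@t; r=R.T@np.linalg.inv(K)@np.array([u,v,1.]); return C+r*(z-C[2])/r[2]
def pts(n,d):
    K,R,t=cam(n); v,u=np.mgrid[:d.shape[0],:d.shape[1]]
    q=np.stack([(u-K[0,2])/K[0,0]*d,(v-K[1,2])/K[1,1]*d,d],-1); return (q-t)@R
def proj(n,X):
    K,R,t=cam(n); q=K@(R@np.array(X)+t); return q[:2]/q[2]
E
python3 - <<'E'
from h import *
for n in('scene','top'):
    grab(n,n+'0'); K,R,t=cam(n); print(n,K.round(1).tolist(),(-R.T@t).round(0),R.round(2).tolist())
print(robot.read_state(),robot.hold_point_z)
E
```

```text
scene [[390.3, 0.0, 280.2], [0.0, 390.3, 208.4], [0.0, 0.0, 1.0]] [124. 365. 795.] [[-0.72, -0.69, -0.01], [-0.54, 0.56, -0.63], [0.44, -0.45, -0.78]]
top [[405.9, 0.0, 279.3], [0.0, 405.9, 212.8], [0.0, 0.0, 1.0]] [460. -22. 982.] [[-0.01, -1.0, 0.01], [-0.99, 0.0, -0.1], [0.1, -0.01, -0.99]]
{'time_s': 0.1, 'joints': array([-1.43460256e+00,  2.59137146e-01,  2.08357365e-02,  1.33372772e+00,
       -1.94130335e-05,  1.41822920e+00]), 'joint_velocities': array([ 0.00032591, -0.00029799,  0.00331416, -0.00062563, -0.00169692,
       -0.00165308]), 'effort': array([ 5.14872896e-03, -5.56692910e+01,  3.45071125e+01,  1.16554686e-02,
       -1.84396672e-04,  9.54185765e-06]), 'position': array([ 156.59159109, -526.96193372,  230.72520222]), 'tcp_rot': array([-3.14037122e+00, -1.68169228e-04,  2.88760801e-01]), 'ft_force': array([-0.37582283,  0.19374865,  0.04457089]), 'moment': array([-0.00672873, -0.01762837, -0.03276857]), 'grip_width': 0.9972836883104782} 18.700000000000003
```

View pics/scene0.png

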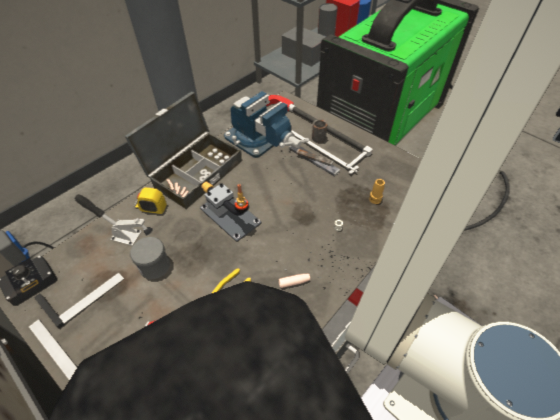

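View pics/top0.png

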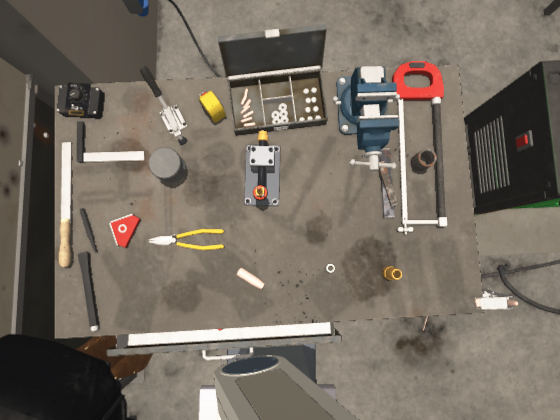

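The top view shows the torch front end at about (260,192), the guard at (330,268) and the nozzle at (393,273). Next I'll zoom in and measure them.

Run:
```python
from h import *
a=np.load('pics/top0.npz');b=np.load('pics/scene0.npz')
A=a['p'][:,:,::-1];B=b['p'][:,:,::-1]
c=lambda I,u,v,r:cv2.resize(I[v-r:v+r,u-r:u+r],(264,264),interpolation=cv2.INTER_NEAREST)
cv2.imwrite('pics/z0.png',np.vstack([np.hstack([c(A,260,192,22),c(A,330,268,22),c(A,393,273,22)]),np.hstack([c(B,242,200,22),c(B,338,225,22),c(B,377,190,22)])]))
P=pts('top',a['d']);Q=pts('scene',b['d'])
for n,im,X,boxes in(('top',a,P,[(260,192),(330,268),(393,273)]),('scene',b,Q,[(242,200),(338,225),(377,190)])):
  for (u,v),zt in zip(boxes,(162,22,68)):
    w=X[v-22:v+22,u-22:u+22].reshape(-1,3); 
    print(n,u,v,'maxz',np.sort(w[:,2])[-6:].round(0))
    s=w[(w[:,2]>zt-6)&(w[:,2]<zt+8)]
    print(len(s),'mean',s.mean(0).round(1) if len(s) else '', 'mid',((s.max(0)+s.min(0))/2).round(1) if len(s) else '')
# rim pixels colour fit
hsv=cv2.cvtColor(A,cv2.COLOR_BGR2HSV)
def blob(I,u,v,r,f):
    h=cv2.cvtColor(I,cv2.COLOR_BGR2HSV).astype(int); m=np.zeros(h.shape[:2],np.uint8); m[v-r:v+r,u-r:u+r]=f(h)[v-r:v+r,u-r:u+r]
    ct=max(cv2.findContours(m,cv2.RETR_EXTERNAL,cv2.CHAIN_APPROX_NONE)[0],key=cv2.contourArea)
    x,y,w,hh=cv2.boundingRect(ct); return (x+(w-1)/2,y+(hh-1)/2,w,hh)
g=blob(A,330,268,12,lambda h:(h[...,1]<60)&(h[...,2]>120)); print('guard top',g,ray('top',g[0],g[1],22).round(1),ray('top',g[0],g[1],11).round(1))
g=blob(B,338,225,14,lambda h:(h[...,1]<60)&(h[...,2]>120)); print('guard scene',g,ray('scene',g[0],g[1],11).round(1))
```

```text
top 260 192 maxz [982. 982. 982. 982. 982. 982.]
13 mean [596.6  12.8 160.9] mid [596.7  13.  160.5]
top 330 268 maxz [ 26. 982. 982. 982. 982. 982.]
30 mean [ 429.  -150.4   21.7] mid [ 428.7 -149.2   21.2]
top 393 273 maxz [982. 982. 982. 982. 982. 982.]
45 mean [ 417.3 -289.9   66.7] mid [ 417.  -290.9   66.4]
scene 242 200 maxz [795. 795. 795. 795. 795. 795.]
11 mean [595.7  15.8 160.5] mid [595.8  15.9 159.9]
scene 338 225 maxz [795. 795. 795. 795. 795. 795.]
35 mean [ 427.9 -146.5   20.5] mid [ 427.3 -147.    20.7]
scene 377 190 maxz [795. 795. 795. 795. 795. 795.]
40 mean [ 415.6 -288.5   65.7] mid [ 415.3 -288.6   65.9]
guard top (329.5, 267.5, 24, 24) [ 428.7 -147.7   22. ] [ 428.3 -149.2   11. ]
guard scene (337.5, 224.5, 28, 28) [ 430.8 -147.8   11. ]
```

View pics/z0.png

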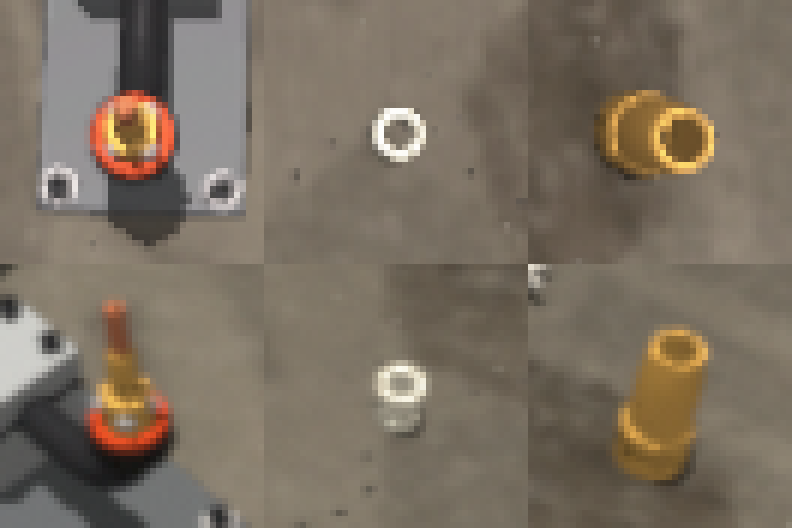

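```bash
cat >> h.py <<'E'
def soft(I,u,v,r,f,z=None):
    "sub-pixel bbox/ellipse of a colour mask on an 8x enlarged crop"
    c=cv2.resize(I[v-r:v+r+1,u-r:u+r+1],None,fx=8,fy=8,interpolation=cv2.INTER_CUBIC)
    h=cv2.cvtColor(c,cv2.COLOR_BGR2HSV).astype(int); m=f(h).astype(np.uint8)*255
    ct=max(cv2.findContours(m,cv2.RETR_EXTERNAL,cv2.CHAIN_APPROX_NONE)[0],key=cv2.contourArea)
    e=cv2.fitEllipse(ct); g=lambda p:np.array([(p[0]+.5)/8-.5+u-r,(p[1]+.5)/8-.5+v-r])
    return g(e[0]),np.array(e[1])/8,g(ct[:,0].min(0)),g(ct[:,0].max(0))
E
python3 - <<'E'
from h import *
A=np.load('pics/top0.npz')['p'][:,:,::-1];B=np.load('pics/scene0.npz')['p'][:,:,::-1]
w=lambda h:(h[...,1]<60)&(h[...,2]>135)
r=lambda h:((h[...,0]<9)|(h[...,0]>174))&(h[...,1]>180)&(h[...,2]>150)
y=lambda h:(h[...,0]>9)&(h[...,0]<26)&(h[...,1]>110)&(h[...,2]>120)
s=soft(A,330,268,8,w);print('guard top',s,ray('top',*s[0],22))
s=soft(B,338,225,10,w);print('guard scene',s,ray('scene',*s[0],11))
s=soft(A,260,192,11,r);print('seal top',s,ray('top',*s[0],99))
s=soft(B,241,203,12,r);print('seal scene',s,ray('scene',*s[0],99))
print('nozmouth top',ray('top',396.3,273.8,68)); print('noz scene mouth',ray('scene',377-22+(678-528)/6-.5,190-22+(351-264)/6-.5,68))
print('tip scene',ray('scene',238.7,184.3,162))
for X in [(597,14,162),(597,14,115),(597,14,100)]: print(proj('scene',X),proj('top',X))
E
```

```text
guard top (array([330.17020798, 267.70454311]), array([ 9.47042179, 10.11444092]), array([325.1875, 263.0625]), array([334.9375, 272.8125])) [ 428.220775   -149.29233658   22.        ]
guard scene (array([338.11168098, 223.81311893]), array([ 9.62500858, 12.0242157 ]), array([333.0625, 218.1875]), array([343.1875, 230.0625])) [ 431.01394117 -150.54280146   11.        ]
seal top (array([259.42234039, 191.70555973]), array([12.56421566, 13.51847172]), array([253.8125, 187.5625]), array([266.1875, 198.9375])) [597.29458038  13.62032031  99.        ]
seal scene (array([240.87594986, 204.38282013]), array([ 6.96809912, 11.79885769]), array([234.6875, 202.5625]), array([247.4375, 208.0625])) [594.53697942  18.30044815  99.        ]
nozmouth top [ 415.41202176 -290.93894267   68.        ]
noz scene mouth [ 415.67279754 -288.1788594    68.        ]
tip scene [597.84006856  14.26942856 162.        ]
[239.04801708 184.42859575] [257.99150748 187.11679155]
[240.92512115 198.31377148] [258.94713879 190.70356752]
[241.49233165 202.5094991 ] [259.23102294 191.7690714 ]
```

>>> send_rows(fingers=[1,1,1,1,1,1,1,1,1,1,1,1], delta_pos=[[0,0,0],[0,0,0],[0,0,0],[2.7,-3.0,0],[2.7,-3.0,0],[2.7,-3.0,0],[2.7,-3.0,0],[2.7,-3.0,0],[2.7,-3.0,0],[2.7,-3.0,0],[2.7,-3.0,0],[2.7,-3.0,0]], rotation=[[0,0,0.0963],[0,0,0.0963],[0,0,0.0963],[0,0,0],[0,0,0],[0,0,0],[0,0,0],[0,0,0],[0,0,0],[0,0,0],[0,0,0],[0,0,0]])

```text
time_s: 1.1
position: [400.5, -255.4, 231.2]
tcp_rot: [-3.142, 0.0, -0.0]
ft_force: [1.0, -1.6, -0.0]
grip_width: 1.005
```

>>> send_rows(fingers=[0.6,0.6,0.6,0.6,0.6,0.6,0.6,0.6,0.6], delta_pos=[[0.9,-3.6,0],[0.9,-3.6,0],[1.0,-3.5,0],[0,0,3.5],[0,0,3.5],[0,0,3.5],[0,0,3.5],[0,0,3.0],[0,0,0]], rotation=[[0,0,0],[0,0,0],[0,0,0],[0,0,0],[0,0,0],[0,0,0],[0,0,0],[0,0,0],[0,0,0]])

```text
time_s: 1.85
position: [424.7, -148.5, 56.6]
tcp_rot: [-3.137, 0.007, 0.0]
ft_force: [-1.1, 0.3, -0.2]
grip_width: 0.599
```

Run:
```python
from h import *
A,_=grab('top','top1');B,_=grab('scene','scene1')
s=robot.read_state();print(s['position'],s['grip_width'])
c=lambda I,u,v,r:cv2.resize(I[v-r:v+r,u-r:u+r,::-1],(400,400),interpolation=cv2.INTER_CUBIC)
cv2.imwrite('pics/z1.png',np.hstack([c(A,330,268,50),c(B,338,225,50)]))
```

```text
[ 427.27945913 -150.04448243   61.31186979] 0.6018658381622919
```

View pics/z1.png

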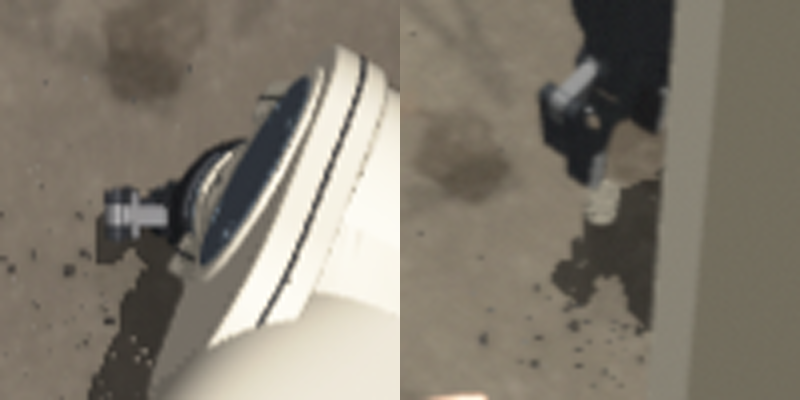

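The guard sits under the open jaws, at about (600,205) in the right panel. I'll go down and close gently.

>>> send_rows(fingers=[0.6,0.6,0.6,0.6,0.6,0.1,0.1,0.1,0.1,0.1,0.1,0.1], delta_pos=[[0.15,0,2.0],[0,0,2.0],[0,0,1.3],[0,0,0.5],[0,0,0],[0,0,0],[0,0,0],[0,0,0],[0,0,0],[0,0,0],[0,0,0],[0,0,0]], rotation=[[0,0,0],[0,0,0],[0,0,0],[0,0,0],[0,0,0],[0,0,0],[0,0,0],[0,0,0],[0,0,0],[0,0,0],[0,0,0],[0,0,0]], force=25)

```text
time_s: 2.95
position: [430.0, -150.7, 4.6]
tcp_rot: [3.14, -0.002, -0.0]
ft_force: [-1.0, 0.4, 6.6]
grip_width: 0.214
```

>>> send_rows(fingers=[0.1,0.1,0.1,0.1,0.1,0.1,0.1,0.1], delta_pos=[[0,0,-0.5],[0,0,-2.0],[0,0,-3.5],[0,0,-3.5],[0,0,-3.5],[0,0,-3.5],[0,0,-3.0],[0,0,0]], rotation=[[0,0,0],[0,0,0],[0,0,0],[0,0,0],[0,0,0],[0,0,0],[0,0,0],[0,0,0]])

```text
time_s: 3.62
position: [431.0, -151.2, 204.6]
tcp_rot: [3.137, -0.008, 0.0]
ft_force: [0.8, -0.8, 0.4]
grip_width: 0.214
```

>>> send_rows(fingers=[0.1,0.1,0.1,0.1,0.1,0.1,0.1,0.1,0.1,0.1], delta_pos=[[2.0,-2.0,0],[2.5,-2.5,0],[2.5,-2.5,0],[2.5,-2.5,0],[2.5,-2.5,0],[2.5,-2.4,0],[2.2,-2.0,0],[0,0,0],[0,0,0],[0,0,0]], rotation=[[0,0,0],[0,0,0],[0,0,0],[0,0,0],[0,0,0],[0,0,0],[0,0,0],[0,0,0],[0,0,0],[0,0,0]])

```text
time_s: 4.45
position: [595.7, 13.7, 198.1]
tcp_rot: [3.141, 0.001, 0.0]
ft_force: [0.6, 0.7, -0.3]
grip_width: 0.213
```

Run:
```python
from h import *
A,_=grab('top','top2');B,d=grab('scene','scene2')
s=robot.read_state();print(s['position'],s['grip_width'])
c=lambda I,u,v,r:cv2.resize(I[v-r:v+r,u-r:u+r,::-1],(400,400),interpolation=cv2.INTER_CUBIC)
print(proj('scene',(597,14,200)))
cv2.imwrite('pics/z2.png',np.hstack([c(A,258,190,50),c(B,240,180,40)]))
```

```text
[595.44481483  13.04378447 198.57427491] 0.2094143381617103
[237.4093009  172.30680537]
```

View pics/z2.png

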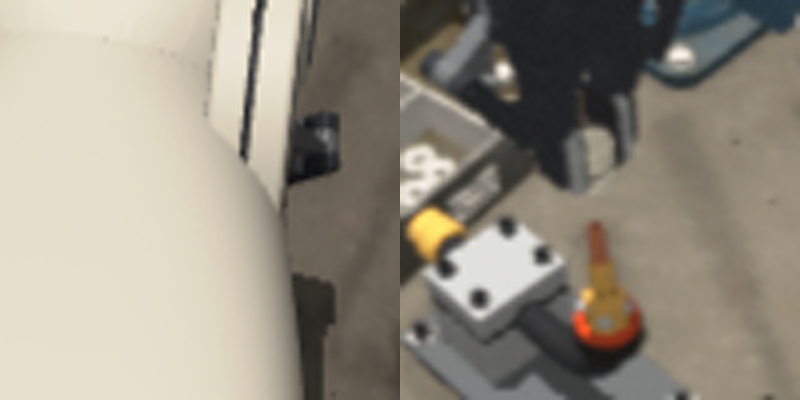

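Run:
```python
from h import *
from scipy.optimize import least_squares
b=np.load('pics/scene2.npz');B=b['p'][:,:,::-1];X=pts('scene',b['d'])
h=cv2.cvtColor(B,cv2.COLOR_BGR2HSV)
for v in range(165,182): print(v,[tuple(h[v,u]) if 0 else f"{h[v,u,1]}/{h[v,u,2]}/{X[v,u,2]:.0f}" for u in range(232,247)])
print(proj('scene',(595.4-7.6,13+5.7,194.5)), proj('scene',(595.4,13,198.5)))
# tip in the same camera
for v in range(182,200): print(v,[f"{h[v,u,0]}/{h[v,u,1]}/{X[v,u,2]:.0f}" for u in range(235,246)])
```

```text
165 ['34/37/245', '20/39/246', '16/47/244', '18/57/240', '47/81/2', '41/105/0', '37/111/216', '35/103/214', '33/86/217', '33/61/217', '13/38/221', '5/54/223', '6/87/225', '3/98/220', '3/74/213']
166 ['34/38/242', '17/46/242', '4/71/240', '6/92/234', '28/119/233', '37/160/215', '38/161/216', '37/158/216', '37/150/216', '37/116/215', '26/59/220', '5/48/219', '6/81/220', '5/99/218', '6/80/214']
167 ['24/42/241', '8/63/240', '3/92/237', '8/102/233', '27/115/230', '36/154/210', '38/162/211', '38/160/213', '38/156/213', '38/141/215', '36/98/215', '10/52/217', '3/79/217', '2/103/216', '11/92/214']
168 ['5/55/233', '3/88/231', '5/110/233', '5/104/233', '23/102/229', '33/138/209', '37/159/207', '38/159/206', '38/159/210', '38/154/213', '37/130/216', '18/57/211', '3/75/213', '7/107/212', '21/110/212']
169 ['9/56/229', '3/90/228', '7/112/228', '5/109/230', '18/102/228', '36/127/204', '37/158/207', '38/160/206', '33/160/206', '38/156/216', '38/126/217', '23/56/210', '7/74/213', '9/111/209', '26/126/209']
170 ['5/50/226', '3/84/225', '5/111/226', '7/113/226', '12/109/225', '36/129/221', '38/160/2
[... 4242 characters left out ...]
/131', '18/160/134', '18/161/134', '18/158/134', '18/131/133', '17/79/-0', '18/50/-2', '20/46/-2']
196 ['19/50/-0', '18/53/2', '18/81/-0', '18/138/128', '18/156/129', '18/161/130', '19/159/130', '18/138/130', '18/91/122', '17/61/2', '19/50/-1']
197 ['18/50/0', '18/71/-0', '17/109/1', '18/151/125', '19/160/129', '18/160/127', '18/161/126', '18/156/125', '18/136/121', '17/99/115', '17/60/3']
198 ['17/58/-1', '18/110/-2', '20/142/112', '18/161/115', '18/160/123', '19/159/124', '19/161/124', '18/158/123', '18/152/119', '17/131/115', '17/82/1']
199 ['18/40/-2', '17/101/1', '20/145/115', '18/162/115', '18/159/119', '19/160/120', '18/157/120', '18/159/119', '18/157/115', '17/146/113', '14/110/111']
```

Run:
```python
from h import *
b=np.load('pics/scene2.npz');X=pts('scene',b['d'])
e=np.array([-.803,.596]);n=np.array([.596,.803])
g=np.concatenate([X[v,238:241] for v in (172,173,176,177)]).reshape(-1,3)
t=X[186:191,238:241].reshape(-1,3); 
hh=X[193:197,238:242].reshape(-1,3)
for q,r in((g,9.5*.93),(t,4*.8),(hh,6*.85)):
    m=np.median(q,0); print(m.round(1),q.std(0).round(1),'axis',(m[:2]-e*r).round(1))
for z in(194,):
  for u in(239,239.5,240):print(u,ray('scene',u,178.6,z)[:2]-e*9.5)
print(ray('scene',239,188,155)[:2]-e*4)
```

```text
[586.4  18.9 204.6] [1.  1.6 6.1] axis [593.5  13.7]
[593.9  17.5 155.3] [1.5 1.4 4.9] axis [596.4  15.6]
[594.1  18.7 134.5] [2.3 2.  3.2] axis [598.2  15.7]
239 [593.18079453  14.91073926]
239.5 [592.41287398  14.18266938]
240 [591.64497951  13.45462422]
[597.60122999  14.99045597]
```

>>> send_rows(fingers=[0.1,0.1,0.1,0.1,0.1], delta_pos=[[0.35,-0.12,0.5],[0,0,1.0],[0,0,1.0],[0,0,0],[0,0,0]], rotation=[[0,0,0],[0,0,0],[0,0,0],[0,0,0],[0,0,0]])

```text
time_s: 4.97
position: [599.0, 14.8, 172.2]
tcp_rot: [-3.141, 0.002, -0.0]
ft_force: [-0.9, 0.1, -0.4]
grip_width: 0.214
```

Run:
```python
from h import *
B,d=grab('scene','scene3')
s=robot.read_state();print(s['position'],s['ft_force'])
X=pts('scene',d)
c=lambda I,u,v,r:cv2.resize(I[v-r:v+r,u-r:u+r,::-1],(480,480),interpolation=cv2.INTER_CUBIC)
cv2.imwrite('pics/z3.png',c(B,240,185,20))
```

```text
[599.38450963  14.81363483 172.86011125] [ 0.28461752  0.60777131 -0.25034665]
```

View pics/z3.png

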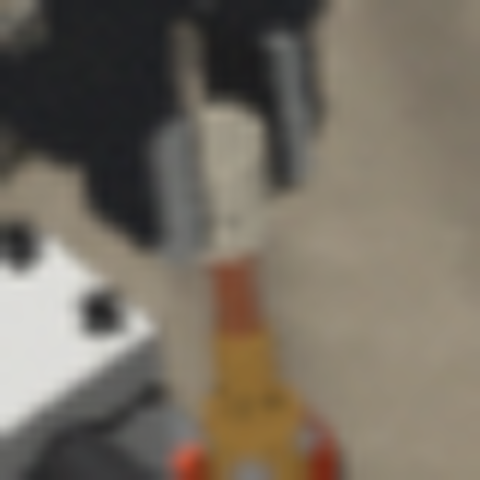

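The guard hangs in line with the tip: both are at zoom column 235–237. Lowering it in stages.

>>> send_rows(fingers=[0.1,0.1,0.1,0.1,0.1,0.1], delta_pos=[[0,0,0.5],[0,0,0.5],[0,0,0.5],[0,0,0.5],[0,0,0.5],[0,0,0]], rotation=[[0,0,0],[0,0,0],[0,0,0],[0,0,0],[0,0,0],[0,0,0]])

```text
time_s: 5.52
position: [599.2, 15.0, 147.0]
tcp_rot: [-3.141, 0.002, -0.0]
ft_force: [1.0, 1.0, 0.2]
grip_width: 0.213
```

Run:
```python
from h import *
s=robot.read_state();print(s['position'],s['ft_force'],s['moment'])
```

```text
[599.19302316  15.02158726 146.97179122] [1.01548693 1.04128972 0.15106903] [-0.03502677  0.03782486  0.0216135 ]
```

>>> send_rows(fingers=[0.1,0.1,0.1,0.1,0.1], delta_pos=[[0,0,0.2],[0,0,0.2],[0,0,0.2],[0,0,0.2],[0,0,0]], rotation=[[0,0,0],[0,0,0],[0,0,0],[0,0,0],[0,0,0]])

```text
time_s: 5.93
position: [599.5, 14.7, 139.9]
tcp_rot: [3.141, 0.001, -0.0]
ft_force: [-1.1, -1.6, -1.3]
grip_width: 0.208
```

>>> send_rows(fingers=[0.1,0.1,0.1,0.1,0.1,0.1], delta_pos=[[0,0,0.2],[0,0,0.2],[0,0,0.2],[0,0,0.2],[0,0,0.2],[0,0,0]], rotation=[[0,0,0],[0,0,0],[0,0,0],[0,0,0],[0,0,0],[0,0,0]])

```text
time_s: 6.43
position: [599.5, 14.7, 129.8]
tcp_rot: [3.141, 0.001, -0.0]
ft_force: [-2.1, -3.8, 0.6]
grip_width: 0.215
```

>>> send_rows(fingers=[0.1,0.1,0.1,0.1,0.1,0.1], delta_pos=[[-0.03,0.06,0],[0,0,0.2],[0,0,0.2],[0,0,0.2],[0,0,0.2],[0,0,0]], rotation=[[0,0,0],[0,0,0],[0,0,0],[0,0,0],[0,0,0],[0,0,0]])

```text
time_s: 6.93
position: [599.3, 14.5, 121.7]
tcp_rot: [-3.141, 0.0, -0.0]
ft_force: [-0.7, -0.9, -0.7]
grip_width: 0.216
```

Foot should be about 2 mm above the spigot.

>>> send_rows(fingers=[0.1,0.1,0.1], delta_pos=[[0,0,0.1],[0,0,0.1],[0,0,0]], rotation=[[0,0,0],[0,0,0],[0,0,0]])

```text
time_s: 7.18
position: [599.4, 14.5, 120.1]
tcp_rot: [-3.141, 0.0, 0.0]
ft_force: [-0.6, -1.2, -0.6]
grip_width: 0.211
```

Run:
```python
from h import *
s=robot.read_state();print(s['position'],s['ft_force'])
B,d=grab('scene','scene4')
c=lambda I,u,v,r:cv2.resize(I[v-r:v+r,u-r:u+r,::-1],(480,480),interpolation=cv2.INTER_CUBIC)
cv2.imwrite('pics/z4.png',c(B,240,190,20))
```

```text
[599.41526304  14.47150246 120.08817595] [-0.64876243 -1.2018151  -0.64703749]
```

View pics/z4.png

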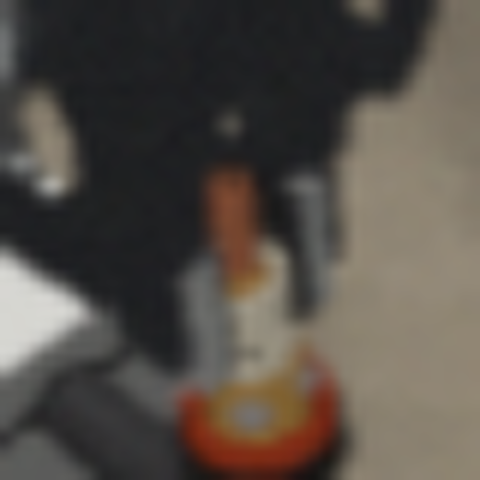

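The guard is round the tip holder, close above the brass spigot (zoom (265,320)). I'll go down the last bit until it touches.

>>> send_rows(fingers=[0.1,0.1,0.1], delta_pos=[[0,0,0.08],[0,0,0],[0,0,0]], rotation=[[0,0,0],[0,0,0],[0,0,0]])

```text
time_s: 7.48
position: [599.5, 14.4, 119.7]
tcp_rot: [-3.141, -0.0, -0.0]
ft_force: [0.5, -0.7, 2.3]
grip_width: 0.211
```

>>> send_rows(fingers=[0.4,0.6,0.6,0.6,0.6], delta_pos=[[0,0,0],[0,0,0],[0,0,0],[0,0,0],[0,0,0]], rotation=[[0,0,0],[0,0,0],[0,0,0],[0,0,0],[0,0,0]])

```text
time_s: 7.9
position: [599.4, 14.4, 119.4]
tcp_rot: [-3.142, 0.0, -0.0]
ft_force: [-1.2, -0.1, 0.5]
grip_width: 0.599
```

>>> send_rows(fingers=[0.6,0.6,0.6,0.6,0.6,0.6], delta_pos=[[0,0,-1.0],[0,0,-2.0],[0,0,-3.0],[0,0,-3.0],[0,0,-2.0],[0,0,0]], rotation=[[0,0,0],[0,0,0],[0,0,0],[0,0,0],[0,0,0],[0,0,0]])

```text
time_s: 8.4
position: [600.9, 14.2, 235.0]
tcp_rot: [3.141, -0.008, -0.0]
ft_force: [0.2, -0.0, 0.1]
grip_width: 0.603
```

Run:
```python
from h import *
s=robot.read_state();print(s['position'],s['ft_force'])
B,d=grab('scene','scene5')
c=lambda I,u,v,r:cv2.resize(I[v-r:v+r,u-r:u+r,::-1],(480,480),interpolation=cv2.INTER_CUBIC)
cv2.imwrite('pics/z5.png',c(B,240,190,20))
```

```text
[600.86430118  14.2037996  235.03921891] [ 0.21534566 -0.02453033  0.07706633]
```

View pics/z5.png

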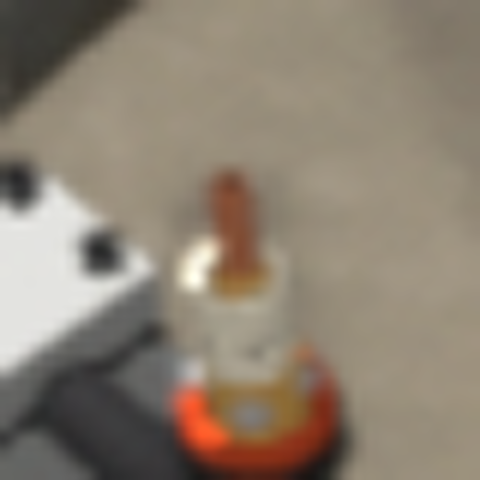

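The guard is seated upright: its rim is at zoom (237,265), image row 191.6, and a height of 137 mm predicts 191.8. Now to the nozzle.

>>> send_rows(fingers=[0.6,0.6,0.6,0.6,0.6,0.6,0.6,0.6,0.6,0.6,0.6,0.6], delta_pos=[[-1.5,2.4,0],[-2.0,3.4,0],[-2.0,3.4,0],[-2.0,3.4,0],[-2.0,3.4,0],[-2.0,3.4,0],[-2.0,3.4,0],[-2.0,3.4,0],[-1.8,2.8,0],[-1.1,1.4,0],[0,0,0],[0,0,0]], rotation=[[0,0,0],[0,0,0],[0,0,0],[0,0,0],[0,0,0],[0,0,0],[0,0,0],[0,0,0],[0,0,0],[0,0,0],[0,0,0],[0,0,0]])

```text
time_s: 9.45
position: [414.6, -290.2, 228.9]
tcp_rot: [-3.141, 0.001, -0.003]
ft_force: [0.6, 0.4, -0.5]
grip_width: 0.6
```

Run:
```python
from h import *
s=robot.read_state();print(s['position'],s['ft_force'],s['joints'])
B,d=grab('scene','scene6');A,d=grab('top','top6')
c=lambda I,u,v,r:cv2.resize(I[v-r:v+r,u-r:u+r,::-1],(400,400),interpolation=cv2.INTER_CUBIC)
cv2.imwrite('pics/z6.png',np.hstack([c(A,393,273,40),c(B,377,190,40)]))
```

```text
[ 414.5517394  -290.17648212  228.93088797] [ 0.57244253  0.43839222 -0.54776036] [-7.76794094e-01  1.85031513e-01 -8.21079910e-02  1.30487170e+00
  1.89420029e-04  2.36736198e+00]
```

View pics/z6.png

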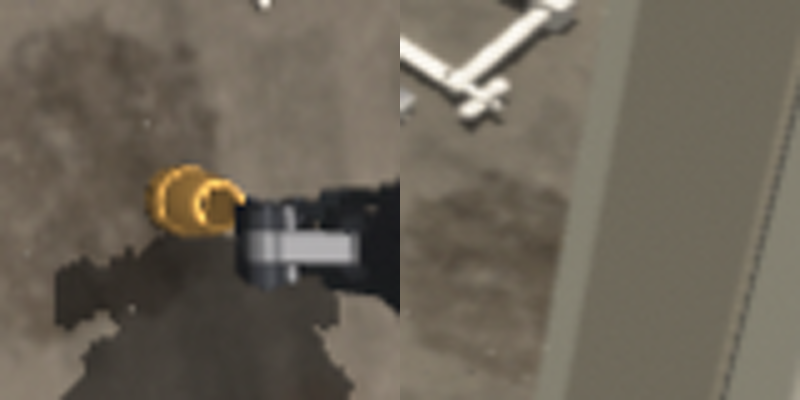

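>>> send_rows(fingers=[0.6,0.6,0.6,0.6,0.6,0.6,0.6,0.6,0.6], delta_pos=[[0.1,0,2.0],[0,0,3.0],[0,0,3.0],[0,0,3.0],[0,0,3.0],[0,0,3.0],[0,0,2.2],[0,0,1.0],[0,0,0]], rotation=[[0,0,0],[0,0,0],[0,0,0],[0,0,0],[0,0,0],[0,0,0],[0,0,0],[0,0,0],[0,0,0]])

```text
time_s: 10.3
position: [415.9, -287.4, 25.0]
tcp_rot: [-3.138, 0.003, 0.002]
ft_force: [-0.1, 0.3, -0.3]
grip_width: 0.601
```

>>> send_rows(fingers=[0.45,0.2,0.2,0.2,0.2,0.2,0.2,0.2], delta_pos=[[0,0,0],[0,0,0],[0,0,0],[0,0,0],[0,0,0],[0,0,0],[0,0,0],[0,0,0]], rotation=[[0,0,0],[0,0,0],[0,0,0],[0,0,0],[0,0,0],[0,0,0],[0,0,0],[0,0,0]], force=70)

```text
time_s: 10.97
position: [417.1, -289.8, 28.5]
tcp_rot: [3.141, -0.002, 0.0]
ft_force: [1.6, 2.5, 6.5]
grip_width: 0.306
```

>>> send_rows(fingers=[0.2,0.2,0.2,0.2,0.2,0.2,0.2,0.2,0.2,0.2], delta_pos=[[0,0,-0.5],[0,0,-2.0],[0,0,-3.0],[0,0,-3.0],[0,0,-3.0],[0,0,-3.0],[0,0,-3.0],[0,0,-2.0],[0,0,0],[0,0,0]], rotation=[[0,0,0],[0,0,0],[0,0,0],[0,0,0],[0,0,0],[0,0,0],[0,0,0],[0,0,0],[0,0,0],[0,0,0]])

```text
time_s: 11.8
position: [416.4, -290.0, 223.4]
tcp_rot: [3.14, -0.001, -0.0]
ft_force: [0.7, -0.8, -2.1]
grip_width: 0.305
```

Run:
```python
from h import *
s=robot.read_state();print(s['position'],s['ft_force'],s['grip_width'])
A,d=grab('top','top7');B,d=grab('scene','scene7')
c=lambda I,u,v,r:cv2.resize(I[v-r:v+r,u-r:u+r,::-1],(400,400),interpolation=cv2.INTER_CUBIC)
cv2.imwrite('pics/z7.png',np.hstack([c(A,393,273,50),c(B,377,150,50)]))
```

```text
[ 416.42698012 -289.98284852  223.42196854] [ 0.7216949  -0.83781548 -2.10974312] 0.3046413341677133
```

View pics/z7.png

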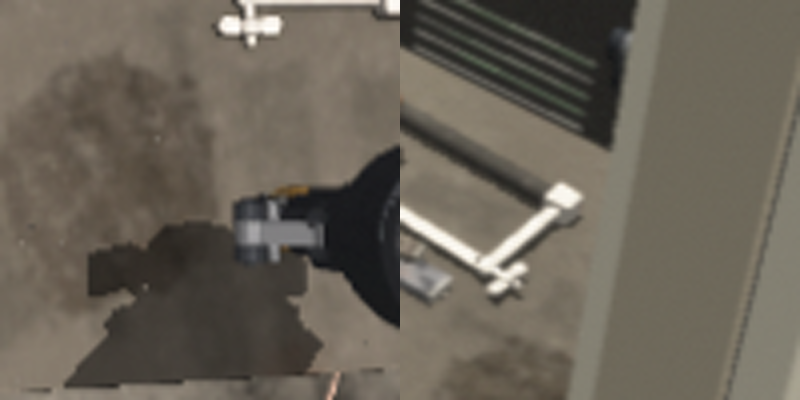

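>>> send_rows(fingers=[0.2,0.2,0.2,0.2,0.2,0.2,0.2,0.2,0.2,0.2,0.2,0.2], delta_pos=[[1.5,-2.4,0],[2.0,-3.4,0],[2.0,-3.4,0],[2.0,-3.4,0],[2.0,-3.4,0],[2.0,-3.4,0],[2.0,-3.4,0],[2.0,-3.4,0],[1.8,-2.8,0],[0.9,-1.4,0],[0,0,0],[0,0,0]], rotation=[[0,0,0],[0,0,0],[0,0,0],[0,0,0],[0,0,0],[0,0,0],[0,0,0],[0,0,0],[0,0,0],[0,0,0],[0,0,0],[0,0,0]])

```text
time_s: 12.9
position: [598.0, 15.2, 220.5]
tcp_rot: [-3.141, 0.003, 0.002]
ft_force: [0.0, -0.8, -1.6]
grip_width: 0.307
```

Run:
```python
from h import *
s=robot.read_state();print(s['position'],s['ft_force'],s['grip_width'])
B,d=grab('scene','scene8')
c=lambda I,u,v,r:cv2.resize(I[v-r:v+r,u-r:u+r,::-1],(560,560),interpolation=cv2.INTER_CUBIC)
cv2.imwrite('pics/z8.png',c(B,240,175,35))
X=s['position'];e=np.array([-.803,.596])
print('pred axis rear',proj('scene',(*X[:2]-[1.2,0],X[2]-28.5)),'near edge',proj('scene',(*(X[:2]-[1.2,0]+16*e),X[2]-28.5)))
print('side edges',[proj('scene',(*(X[:2]-[1.2,0]+s_*16*np.array([.596,.803])),X[2]-28.5)) for s_ in(-1,1)])
```

```text
[598.00488012  15.15453603 220.54952368] [ 0.0103139  -0.83502022 -1.64742098] 0.30732675263446346
pred axis rear [237.42140869 175.24315167] near edge [238.1460185  180.64798899]
side edges [array([244.87497848, 174.30788272]), array([229.940448 , 176.1818576])]
```

View pics/z8.png

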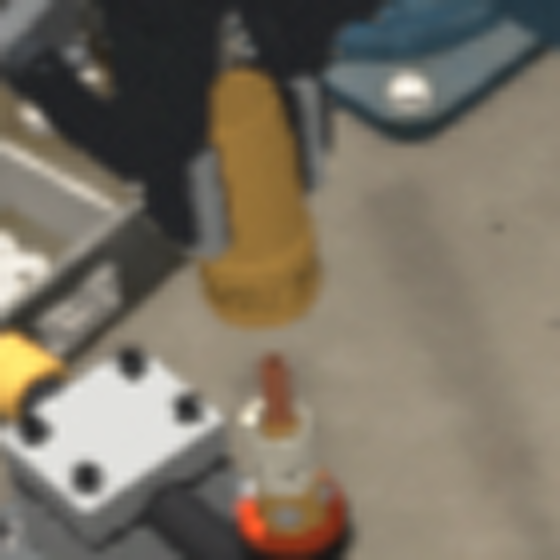

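The nozzle's wide end is centred at about (237.2, bottom 180.4), against a prediction of (238, 180.6), so it is held as planned. I'll line it up and lower it.

>>> send_rows(fingers=[0.2,0.2,0.2,0.2,0.2,0.2,0.2], delta_pos=[[0.08,0.08,0.5],[0,0,1.0],[0,0,1.0],[0,0,1.0],[0,0,0.8],[0,0,0],[0,0,0]], rotation=[[0,0,0],[0,0,0],[0,0,0],[0,0,0],[0,0,0],[0,0,0],[0,0,0]])

```text
time_s: 13.53
position: [598.8, 13.4, 178.8]
tcp_rot: [-3.141, 0.001, -0.0]
ft_force: [0.3, -0.4, -2.0]
grip_width: 0.309
```

Run:
```python
from h import *
s=robot.read_state();print(s['position'],s['ft_force'],s['grip_width'])
B,d=grab('scene','scene9')
c=lambda I,u,v,r:cv2.resize(I[v-r:v+r,u-r:u+r,::-1],(480,480),interpolation=cv2.INTER_CUBIC)
cv2.imwrite('pics/z9.png',c(B,240,185,30))
```

```text
[598.83425143  13.38703843 178.84711296] [ 0.30023872 -0.36310627 -1.97890101] 0.3085758536515347
```

View pics/z9.png

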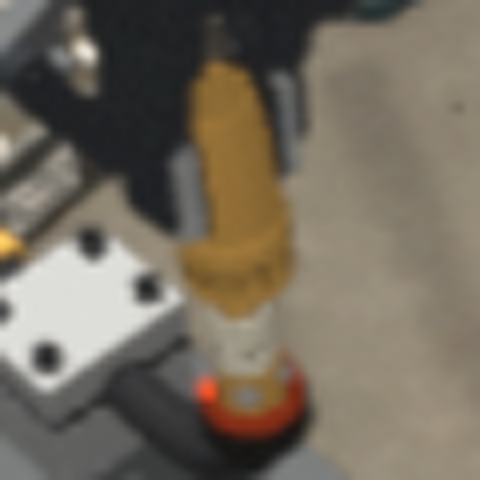

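>>> send_rows(fingers=[0.2,0.2,0.2,0.2,0.2,0.2], delta_pos=[[0,-0.08,0.5],[0,0,0.5],[0,0,0.4],[0,0,0.2],[0,0,0.2],[0,0,0]], rotation=[[0,0,0],[0,0,0],[0,0,0],[0,0,0],[0,0,0],[0,0,0]])

```text
time_s: 14.08
position: [599.0, 14.4, 161.0]
tcp_rot: [-3.142, 0.001, -0.0]
ft_force: [-0.5, -0.4, 0.0]
grip_width: 0.306
```

>>> send_rows(fingers=[0.2,0.2,0.2,0.2], delta_pos=[[0,0,0.15],[0,0,0.15],[0,0,0],[0,0,0]], rotation=[[0,0,0],[0,0,0],[0,0,0],[0,0,0]])

```text
time_s: 14.42
position: [599.2, 14.3, 158.5]
tcp_rot: [3.142, -0.0, -0.0]
ft_force: [-1.2, 1.2, -0.0]
grip_width: 0.307
```

>>> send_rows(fingers=[0.2,0.2,0.2,0.2,0.2,0.2,0.2], delta_pos=[[0,0,0.3],[0,0,0.3],[0,0,0.3],[0,0,0.3],[0,0,0.3],[0,0,0.2],[0,0,0]], rotation=[[0,0,0],[0,0,0],[0,0,0],[0,0,0],[0,0,0],[0,0,0],[0,0,0]])

```text
time_s: 15.0
position: [598.9, 14.4, 140.9]
tcp_rot: [-3.141, 0.001, -0.0]
ft_force: [-0.4, -0.4, -1.3]
grip_width: 0.309
```

Run:
```python
from h import *
s=robot.read_state();print(s['position'],s['ft_force'],s['moment'],s['grip_width'])
B,d=grab('scene','scene10')
c=lambda I,u,v,r:cv2.resize(I[v-r:v+r,u-r:u+r,::-1],(480,480),interpolation=cv2.INTER_CUBIC)
cv2.imwrite('pics/z10.png',c(B,240,190,25))
```

```text
[598.94813773  14.36333283 140.88058179] [-0.44220989 -0.42159629 -1.25578531] [-0.01864762 -0.04782146 -0.00914147] 0.3094799429404605
```

View pics/z10.png

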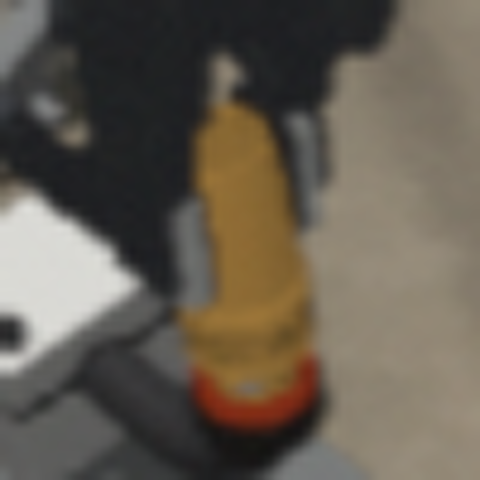

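The nozzle is over the guard, with the orange ring just below its rim (zoom (250,400)). Pushing on now.

>>> send_rows(fingers=[0.2,0.2,0.2,0.2,0.2,0.2], delta_pos=[[0,0,0.15],[0,0,0.15],[0,0,0.15],[0,0,0.1],[0,0,0.1],[0,0,0]], rotation=[[0,0,0],[0,0,0],[0,0,0],[0,0,0],[0,0,0],[0,0,0]], force=90)

```text
time_s: 15.55
position: [599.0, 14.5, 134.8]
tcp_rot: [-3.141, 0.001, 0.0]
ft_force: [-1.3, 1.0, -0.5]
grip_width: 0.299
```

>>> send_rows(fingers=[0.2,0.2,0.2], delta_pos=[[0,0,0.1],[0,0,0.05],[0,0,0]], rotation=[[0,0,0],[0,0,0],[0,0,0]])

```text
time_s: 15.8
position: [599.2, 14.6, 134.1]
tcp_rot: [-3.141, -0.001, 0.0]
ft_force: [-1.7, 2.2, 4.6]
grip_width: 0.298
```

>>> send_rows(fingers=[0.2,0.2,0.2,0.2], delta_pos=[[-0.03,-0.03,0.1],[0,0,0.1],[0,0,0],[0,0,0]], rotation=[[0,0,0],[0,0,0],[0,0,0],[0,0,0]])

```text
time_s: 16.13
position: [599.4, 14.6, 132.5]
tcp_rot: [3.141, -0.002, -0.0]
ft_force: [-1.2, 0.5, 5.1]
grip_width: 0.295
```

>>> send_rows(fingers=[0.2,0.2,0.2,0.2], delta_pos=[[0,0,0.1],[0,0,0.1],[0,0,0],[0,0,0]], rotation=[[0,0,0],[0,0,0],[0,0,0],[0,0,0]])

```text
time_s: 16.47
position: [598.5, 14.4, 128.5]
tcp_rot: [3.141, 0.002, -0.0]
ft_force: [-0.3, -0.1, -7.1]
grip_width: 0.304
```

The force dropped suddenly, so it snapped on. Pressing down.

>>> send_rows(fingers=[0.2,0.2,0.2,0.2,0.2], delta_pos=[[0,0,0.15],[0,0,0.15],[0,0,0.1],[0,0,0],[0,0,0]], rotation=[[0,0,0],[0,0,0],[0,0,0],[0,0,0],[0,0,0]], force=110)

```text
time_s: 16.88
position: [599.0, 14.5, 126.2]
tcp_rot: [3.141, -0.001, -0.0]
ft_force: [-3.7, -0.6, 6.6]
grip_width: 0.293
```

>>> send_rows(fingers=[0.2,0.2,0.2,0.2], delta_pos=[[0,0,0.1],[0,0,0.1],[0,0,0],[0,0,0]], rotation=[[0,0,0],[0,0,0],[0,0,0],[0,0,0]])

```text
time_s: 17.22
position: [599.0, 14.5, 124.8]
tcp_rot: [3.141, -0.002, -0.0]
ft_force: [-4.3, -0.8, 9.7]
grip_width: 0.295
```

>>> send_rows(fingers=[0.2,0.2,0.2,0.2], delta_pos=[[-0.05,0,0.1],[0,0,0.1],[0,0,0],[0,0,0]], rotation=[[0,0,0],[0,0,0],[0,0,0],[0,0,0]])

```text
time_s: 17.55
position: [599.1, 14.5, 124.3]
tcp_rot: [3.141, -0.004, -0.0]
ft_force: [-6.8, -1.4, 21.0]
grip_width: 0.295
```

>>> send_rows(fingers=[0.2,0.2,0.2,0.2], delta_pos=[[0,0,0.1],[0,0,0],[0,0,0],[0,0,0]], rotation=[[0,0,0],[0,0,0],[0,0,0],[0,0,0]])

```text
time_s: 17.88
position: [599.2, 14.4, 124.2]
tcp_rot: [3.141, -0.005, -0.0]
ft_force: [-8.5, 0.4, 27.1]
grip_width: 0.295
```

It has reached the hard stop: 27 N, 10–11 mm below first ball contact. Now checking that it holds, and taking a picture.

>>> send_rows(fingers=[0.2,0.2,0.2,0.2,0.2,0.2,0.2,0.2], delta_pos=[[0,0,0],[0,0,0],[0,0,0],[0,0,0],[0,0,0],[0,0,0],[0,0,0],[0,0,0]], rotation=[[0,0,0],[0,0,0],[0,0,0],[0,0,0],[0,0,0],[0,0,0],[0,0,0],[0,0,0]])

```text
time_s: 18.55
position: [599.2, 14.4, 124.2]
tcp_rot: [3.141, -0.005, -0.0]
ft_force: [-8.8, -1.0, 27.2]
grip_width: 0.292
```

Run:
```python
from h import *
s=robot.read_state();print(s['position'],s['ft_force'],s['moment'],s['grip_width'])
B,d=grab('scene','scene11');A,_=grab('top','top11')
c=lambda I,u,v,r:cv2.resize(I[v-r:v+r,u-r:u+r,::-1],(420,420),interpolation=cv2.INTER_CUBIC)
cv2.imwrite('pics/z11.png',np.hstack([c(B,240,190,25),cv2.resize(A[::1,:420,::-1],(380,420))]))
```

```text
[599.23761876  14.43963449 124.2242098 ] [-8.75310136 -1.02825208 27.24201917] [-0.02166043  1.90701614  0.07245232] 0.29160791445782164
```

View pics/z11.png

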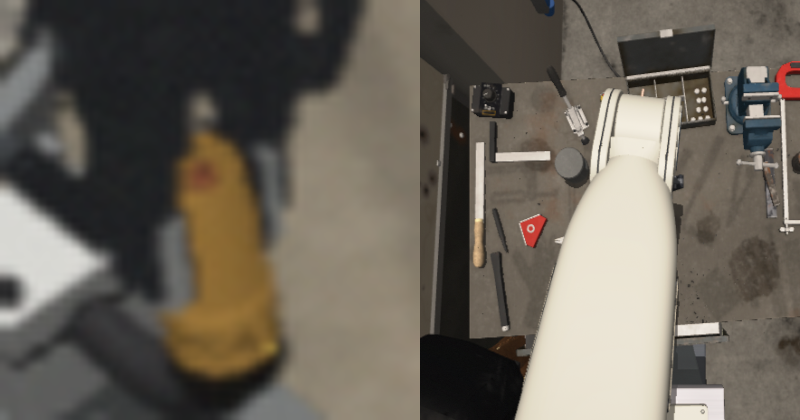

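The rim now hides the orange ring completely, the tip shows in the mouth at zoom (203,170), and the push stays at 27 N. Handing in.

```bash
python3 -c "
from bench import robot
print(robot.job_done()); print(robot.read_state()['ft_force'])"
```

```text
the job is handed in; nothing more can be done
None
the job is handed in; nothing more can be done
```

The torch front end is back together and the job is handed in at about 18.6 s of the 66 s. I slipped the guard over the tip onto the spigot and let go, then pushed the nozzle on wide end down until it snapped. The arm is still gripping the nozzle and pressing it down.

- **Guard:** after release it stood upright. Its rim was at image row 191.6, against 191.8 predicted for a seated guard.
- **Nozzle snap:** the force rose to about 5 N in the readings I took, then dropped suddenly to -7 N. I only sampled every few rows, so the stated 10–15 N peak was not seen directly.
- **Final press:** the tool came to a hard stop 10–11 mm below first contact with the lock balls, which matches the 19 mm fully pressed position. It held 27 N down, steady over 0.7 s. The rim hides the orange ring and the tip shows in the mouth.
- **Off from ideal:** a sideways force of about 9 N and a moment of about 1.9 N m remain at the wrist. The grip opening read about 25–26 mm on the 28 mm barrel.
- **Other items:** I never moved the arm down near the pliers, the gel tin or the old nozzle. In the last top view the tin is in place, but the arm hides the pliers and the old nozzle.

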